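# Free a stuck glue-up vice and set out the knife stand

### The job

The glued-up knife stand is dry, but the vice's red cross-bar knob is stuck: break it loose with a short firm anticlockwise twist, then turn it freely on until the vice is wide open, and only then lift the stand out. Set it down, without dropping it, upright on its broad foot inside the pale outline on the leather board, long side along the outline's long side, and let go. Then press down lightly with the fingers on the flat top of its upright to check that it does not rock, move clear, and leave the vice open and every other thing where it lies.

Things in the scene. Friction and masses are not known exactly. Their poses are not given: they have to be found in the camera images.
- vice: Green fixed bench vice, bed 110 x 270 x 16 mm; origin under the bed's centre, on the table. y runs along the screw: fixed jaw at y = +108 to +133 mm, moving jaw's face at +47 mm when shut (it opens towards -y), 84 mm square gear head, 62 mm high, with the knob at y = -90. Jaw tops 51 mm above the table. An 8 mm lip on the moving jaw hooks over the stand's foot until the vice is open.
- knob (a joint): Turn of the knob, rad: 0 shut, grows anticlockwise seen from above, stop at 2.8 (count as wide open from 2.5). Starts at 0 to 0.1; from about 0.15 it is stuck: about 0.35 N m at first, easing until it breaks loose near 0.5 and springs on to 0.77 with up to 0.25 N m; then it turns freely (0.03 N m) and stays where left. Each rad moves the jaw 8 mm.
- knob_grip (a point): On the knob's axis, half-way up its red cross-bar, 95 mm above the table. Bar 80 long x 16 wide x 34 mm high (17 mm above and below this point), on a hub of 18 mm radius and 14 mm height whose top meets the bar's lower edge. x along the bar, z up, turning with the knob; at joint value 0 the bar lies along the vice's x.
- stand_mid (a point): Wooden knife stand, 0.2 to 0.4 kg: dark foot 120 (x) x 60 (y) x 12 mm; on it a pale web 22 mm thick (y), x = -50 to +40, flat top 76 mm above the underside; at +x a bone-coloured horn leans out, x = +30 to +66, to 111 mm up. Point: over the foot's centre, 44 mm above its underside, 32 below the flat top. z up. It starts on the vice bed, 16 mm above the table, x along the vice's x.
- board_place (a point): Centre of the pale outline on the top face of a brown leather-covered board (220 x 140 x 10 mm, fixed; point 10 mm above the table). The outline is 160 mm along this point's x and 90 mm along y; the stand's foot goes inside it, x along x, either way round.
- knife_mid (a point): Sheathed knife, oxblood and bone, 185 x 32 x 18 mm, lying between vice and board; leave alone. Middle, 8 mm up.
- bowl_mid (a point): Wooden bowl, 110 mm across, 50 mm high; leave alone. Centre.
- horn_cup_mid (a point): Bone-coloured cup, 72 mm across, 90 mm high; leave alone. Centre.
- wax_jar_mid (a point): Amber wax jar, 68 mm across, 85 mm high; leave alone. Centre.
- mallet_mid (a point): Small wooden mallet lying near the robot; leave alone. Point near its middle.
- awl_mid (a point): Awl with a wooden handle lying near the robot; leave alone. Point near its middle.
- comb_mid (a point): Bone comb, 100 x 46 x 8 mm, lying flat; leave alone. Middle.
There are look-alikes about, which are no part of the job. Leave any turquoise look-alike of the part that bears stand_mid alone.

How it is judged:
By the outcome, as a careful person would: the job done as asked, in the order asked, and still so for the second after the job is handed in, with the robot touching nothing.
It also fails if it takes over 64 s, if anything falls off the work surface, if the arm or the gripper's body presses on something with over 40 N, if the wrist force passes 120 N, or if a joint passes its speed limit or range.

### The arm

A 6-joint arm with a two-finger parallel gripper is mounted at the origin on the work surface. World frame = base frame: x ahead of the robot, y to its left, z up, the work surface at z = 0. Lengths are in m, angles in rad, forces in N, time in s.
With the tool pointing down it reaches from about 0.4 to 0.825 m from the base axis. Payload 7 kg.
Tool frame: the origin (TCP) lies at the very end of the fingers, on their centre line; the grasp point (between the pads) lies 19 mm behind it (ctrl.grip_depth is the distance from the TCP to the grasp point, in m); z points along the fingers, y is the line along which they close (so a half turn about z gives the same grasp; the last joint's range is limited). The gripper opens to 85 mm and grips with 20 to 120 N. Pads are 22 mm wide; open, the fingers measure 114 mm over their backs; the gripper's body (76 mm by 85 mm) begins 54 mm behind the grasp point. The pads swing forward as they close: fully open they stand 13 mm farther back than shut.
Start: joints at [-0.946, 0.359, 0.012, 0, -1.224, -0.288], TCP at [0.223, -0.637, 0.231] pointing down, gripper open.
Joint ranges: [-3.07, 3.07], [-1.43, 2.12], [-1.02, 1.25], [-3.03, 1.67], [-3.05, -0], [-3.03, 3.03]. Speed limits (rad/s): [2.39, 2.39, 3.01, 3.14, 3.14, 3.14].

### API

Orientations are given as a unit quaternion [w, x, y, z].
In Python, from cell import ctrl, optics gives the robot as it stands.
- The arm moves only by the tool arm_command, never from a script. Its argument "motion" is a list of rows, each an object with "grip": the opening, from 0 (shut) to 1 (fully open); "dp": the shift along the tool's x, y, z in units of 1 m (1.0 is 1 m), a list of three; "dr": the turn, a rotation vector about the tool's x, y, z in units of pi/2 rad (1.0 is pi/2 rad), a list of three. In form: [{"grip": grip, "dp": [dx, dy, dz], "dr": [ax, ay, az]}, ...]. A call has 1 to 20 rows; each row is the pose to reach, as a shift and turn from the pose commanded when the call began, along the tool's axes at that moment; what a row does not reach only later rows make up. A row lasts 1/8 s, in which the tool goes at most 62.5 mm and 10.7 degrees, less where a joint would pass 70% of its speed; a pose out of reach is approached as far as the arm can. A call with a number of a shift or a turn outside -1 to 1 is refused whole. A call with a gripper value outside its range is refused whole. The fingers move at their own pace and stop on an object; "force" is the grip in N (left out, the last holds). Time passes only in rows, so rows that repeat a pose let the fingers close. It gives the time, the measured TCP pose, the force, the opening and the grip force at its end, in the units of the state.
- ctrl.read_state(): the state, without advancing time (a new reading comes with each control period).
- optics.read_camera(name): name is "scene" or "top" or "wrist"; returns a dict with "color" (480x640x3 uint8, blue, green, red), "depth" (480x640 float32, m along the optical axis (not along the pixel's ray), 0 where there is no reading), "K" (3x3 intrinsics, pixels), "T" (4x4, takes a point from camera to world coordinates); the wrist camera has in their place "tool_from_camera" (4x4, takes a point from camera to tool coordinates, whose origin is the TCP and whose axes are the flange's). Camera axes: x right, y down, z forward; pixel columns grow to the right and rows downward; lengths in m; the calibration is good to about 2 mm. A picture is of the moment at which its call begins: read the wrist's pose just before it.
- ctrl.sign_off(): hands the job in; it is judged then, once.
Trained networks look in the newest picture that a camera, given by its name, has taken for a name from the list of things; names that differ only in an ending like _2 or _b are one class to them, and where a whole thing is asked for, a point or a joint stands for the part that bears it (a point fixed in the world has none). Each returns a list of dicts, best first, with "confidence" (0 to 1); they miss things now and then, are a little off and sometimes report something else, mostly with a low value. They report only what shows in the picture. A call takes as long as a camera call. They do not tell look-alikes from the thing itself.
- optics.search_frame(thing, camera): "location" ([x, y, z] in m, in world coordinates, good to about 4 mm: the middle of the surface that is visible of it).
The state is a dict: "time_s": time; "joints": joint angles; "joint_velocities": joint speeds; "joint_efforts": joint torques, N m; "tool_pos": TCP position; "ee_rot": TCP orientation; "force": force on the tool from outside, world axes, zero at the start; "torque": the same for the moment, N m; "grip_width": finger opening in m; "gripper_force": force on a finger pad.
Only numpy, scipy, OpenCV 4.12 (cv2) and the standard library are available. Lean on these libraries where they do the work, as an engineer would, in place of code of your own. Each camera call takes 0.05 s, during which the arm holds its last target. There are 200 camera calls.

## Working session

There is one attempt and no reset: what is moved stays moved. The work goes in short steps, Python scripts to look and compute and a tool call to move; the robot and the scene stay as the last step left them, time stands still between calls to the robot, and variables do not carry over. Pictures are saved under pics/ and viewed, at most 10 in all, crops included, and the job is handed in when it is done.

Besides the shell and the picture viewer there is one more tool, called after "Request:" by a JSON object that holds its "fn" and its "kwargs". arm_command: Moves the arm, as the interface text tells. Its arguments: {"type":"object","properties":{"motion":{"type":"array","items":{"type":"object","properties":{"grip":{"type":"number"},"dp":{"type":"array","items":{"type":"number"}},"dr":{"type":"array","items":{"type":"number"}}}}},"force":{"type":"number"}},"required":["motion"]}

```bash
mkdir -p pics; ls; python3 - <<'E'
from cell import ctrl, optics
import cv2
s=ctrl.read_state();print({k:(v if not hasattr(v,'__len__') else [round(float(x),3) for x in v]) for k,v in s.items()})
for c in("scene","top"):
    f=optics.read_camera(c);cv2.imwrite(f"pics/{c}0.png",f["color"])
    for t in ["vice","knob","knob_grip","stand_mid","board_place","knife_mid","bowl_mid","horn_cup_mid","wax_jar_mid","mallet_mid"]:
        r=optics.search_frame(t,c)
        print(c,t,[([round(float(x),3) for x in d["location"]],round(d["confidence"],2)) for d in r[:4]])
E
```

```text
pics
{'time_s': 0.0, 'joints': [-0.946, 0.359, 0.011, -0.0, -1.224, -0.288], 'joint_velocities': [0.0, -0.001, -0.001, -0.001, -0.0, -0.0], 'joint_efforts': [-0.002, -58.333, 29.34, 6.936, -0.006, 0.0], 'tool_pos': [0.223, -0.637, 0.23], 'ee_rot': [-0.0, -0.168, 0.986, 0.001], 'force': [-0.121, 0.517, 0.256], 'torque': [0.041, 0.017, 0.058], 'gripper_force': 0.0, 'grip_width': 0.08547966881611856}
scene vice [([0.534, 0.147, 0.044], 0.74)]
scene knob [([0.528, 0.121, 0.101], 0.56)]
scene knob_grip [([0.521, 0.121, 0.102], 0.87), ([0.743, 0.103, 0.029], 0.71)]
scene stand_mid [([0.533, 0.284, 0.068], 0.79), ([0.319, 0.214, 0.04], 0.62), ([0.7, 0.308, 0.034], 0.58), ([0.525, 0.121, 0.1], 0.43)]
scene board_place [([0.543, -0.215, 0.01], 0.59)]
scene knife_mid [([0.481, -0.005, 0.013], 0.87)]
scene bowl_mid [([0.743, 0.102, 0.028], 0.7), ([0.546, -0.214, 0.009], 0.55)]
scene horn_cup_mid [([0.592, 0.487, 0.062], 0.95)]
scene wax_jar_mid [([0.606, -0.497, 0.065], 0.56), ([0.525, 0.121, 0.098], 0.5)]
scene mallet_mid [([0.266, 0.36, 0.021], 0.69)]
top vice [([0.505, 0.194, 0.047], 0.66)]
top knob [([0.521, 0.125, 0.109], 0.75)]
top knob_grip [([0.526, -0.21, 0.008], 0.65), ([0.517, 0.122, 0.109], 0.54)]
top stand_mid [([0.516, 0.289, 0.075], 0.96), ([0.685, 0.317, 0.016], 0.91), ([0.305, 0.22, 0.017], 0.78)]
top board_place [([0.527, -0.21, 0.011], 0.61)]
top knife_mid [([0.526, -0.213, 0.007], 0.34)]
top bowl_mid [([0.756, 0.09, 0.022], 0.94), ([0.473, -0.003, 0.012], 0.57)]
top horn_cup_mid [([0.585, 0.508, 0.053], 0.67), ([0.508, 0.191, 0.045], 0.3)]
top wax_jar_mid [([0.576, -0.486, 0.086], 0.84)]
top mallet_mid [([0.263, 0.364, 0.022], 0.58)]
```

View pics/top0.png

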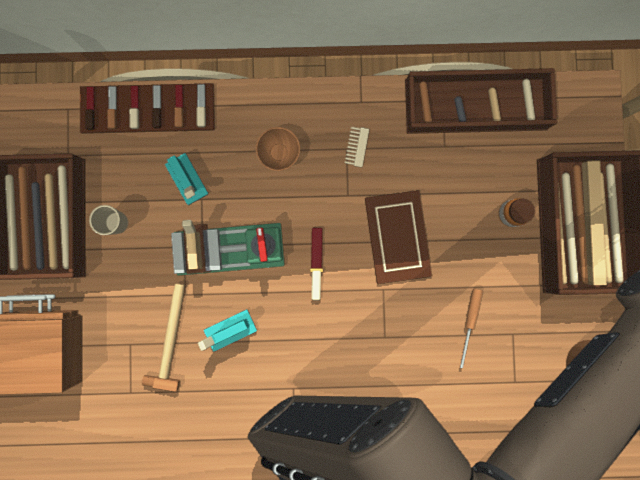

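View pics/scene0.png

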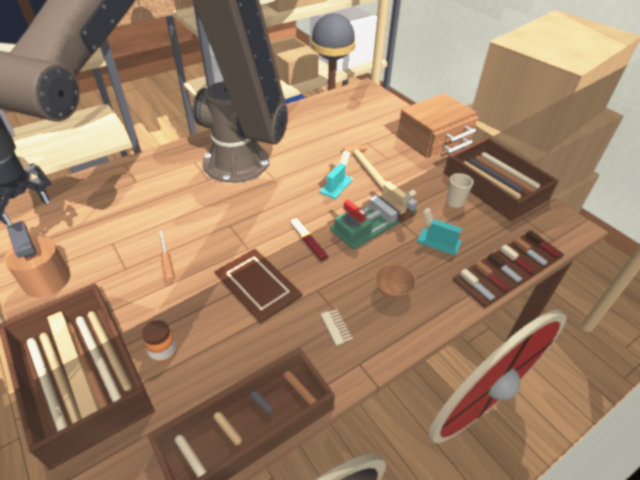

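The real stand is the wooden one in the vice at top (190,245). The turquoise things at (186,178) and (230,330) are the look-alikes and don't match the wood and bone description. The knob bar is at (262,243) and the outline at (398,237). Next I'll measure these from the top depth image.

```bash
cat > h.py <<'E'
from cell import ctrl, optics
import numpy as np, cv2
from scipy.spatial.transform import Rotation as R
def pose():
    s=ctrl.read_state();q=np.array(s["ee_rot"]);return np.array(s["tool_pos"]),R.from_quat(q[[1,2,3,0]]),s
def look(c):
    p,r,s=pose();f=optics.read_camera(c)
    if c=="wrist":
        T=np.eye(4);T[:3,:3]=r.as_matrix();T[:3,3]=p;T=T@f["tool_from_camera"]
    else:T=f["T"]
    v,u=np.mgrid[:480,:640];K=f["K"];d=f["depth"]
    P=np.stack([(u-K[0,2])/K[0,0]*d,(v-K[1,2])/K[1,1]*d,d],-1)@T[:3,:3].T+T[:3,3]
    P[d==0]=np.nan
    return f["color"],P,f,T
def down(yaw): # tool y axis at angle yaw in world, z down
    y=np.array([np.cos(yaw),np.sin(yaw),0]);z=np.array([0,0,-1.]);return R.from_matrix(np.stack([np.cross(y,z),y,z],1))
def rel(p,rot,p0=None,r0=None):
    if p0 is None:p0,r0,_=pose()
    return (r0.inv().apply(np.array(p)-p0)).round(4),((r0.inv()*rot).as_rotvec()/(np.pi/2)).round(4)
def rect(P,m):
    q=P[m];q=q[~np.isnan(q).any(1)];c,s,a=cv2.minAreaRect((q[:,:2]*1000).astype(np.float32));return np.round(c,1),np.round(s,1),round(a,1),len(q),np.median(q[:,2]).round(4)
def lab(m):
    n,l,st,_=cv2.connectedComponentsWithStats(m.astype(np.uint8));return l==1+np.argmax(st[1:,4])
E
python3 - <<'E'
from h import *
img,P,f,T=look("top");print(f["K"][0,0],T[:3,3].round(3));H=cv2.cvtColor(img,cv2.COLOR_BGR2HSV)
def box(x0,x1,y0,y1):return (P[...,0]>x0)&(P[...,0]<x1)&(P[...,1]>y0)&(P[...,1]<y1)
red=((H[...,0]<8)|(H[...,0]>172))&(H[...,1]>150)&(H[...,2]>100)&box(.42,.62,.05,.2)
print("bar",rect(P,lab(red&(P[...,2]>.095))))
b=box(.4,.64,.03,.4)
print("head", rect(P,lab(box(.42,.62,.03,.2)&(P[...,2]>.05)&(P[...,2]<.07))))
print("bed+", rect(P,lab(b&(P[...,2]>.01))))
print("web",rect(P,lab(b&(P[...,2]>.078)&box(.4,.64,.22,.36))), rect(P,lab(b&(P[...,2]>.084)&(P[...,2]<.1)&box(.4,.64,.22,.36))))
w=box(.4,.66,-.32,-.1);pale=w&(H[...,2]>160)&(H[...,1]<90)
print("outline",rect(P,lab(pale)))
print("board",rect(P,lab(w&(P[...,2]>.005)&(P[...,2]<.02))))
fw=optics.read_camera("wrist");print(fw["tool_from_camera"].round(3),fw["K"][0,0])
for p in [(.5,-.1,.3),(.46,.19,.3)]: print(rel(p,pose()[1]))
cv2.imwrite("pics/crop1.png",cv2.resize(img[205:295,150:300],None,fx=5,fy=5,interpolation=2))
E
```

```text
583.6164362791893 [0.467 0.013 1.475]
bar (array([516.4, 124.5]), array([77.6, 16. ]), 6.8, 188, np.float64(0.1083))
head (array([518.3, 101.6]), array([84.3, 38.5]), 4.8, 463, np.float64(0.059))
bed+ (array([519.5, 213.8]), array([126.2, 268.8]), 3.3, 4883, np.float64(0.0464))
web (array([521., 292.]), array([114.5,  23.5]), 3.7, 506, np.float64(0.0915)) (array([512.9, 291.4]), array([98.4, 23.5]), 3.7, 368, np.float64(0.0905))
outline (array([ 531., -211.]), array([164.9,  97. ]), 6.9, 349, np.float64(0.0095))
board (array([ 531.4, -212.1]), array([225.3, 146. ]), 6.6, 4402, np.float64(0.0097))
[[-0.    -0.954 -0.3    0.077]
 [ 1.    -0.    -0.001  0.001]
 [ 0.001 -0.3    0.954 -0.143]
 [ 0.     0.     0.     1.   ]] 352.3379021442235
(array([-0.4389,  0.4154, -0.0687]), array([0., 0., 0.]))
(array([-0.497 ,  0.7023, -0.0687]), array([0., 0., 0.]))
```

View pics/crop1.png

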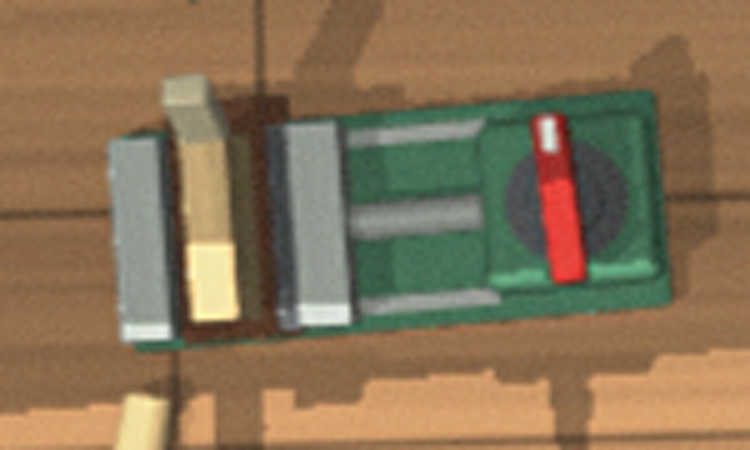

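The enlarged crop shows the wooden stand with its pale web and dark foot between the jaws, horn at the upper end (190,95). It also shows the red bar at (560,200). The measurements agree: bar yaw 6.8°, vice yaw about 3.7°, and the web in the jaw gap.

```bash
python3 - <<'E'
from h import *
o=down(np.radians(96.8))
for p in [(.5,-.1,.25),(.514,.1245,.2)]: print(rel(p,o))
E
```

```text
(array([-0.4389,  0.4154, -0.0187]), array([-0.    ,  0.    ,  0.1389]))
(array([-0.5263,  0.6226,  0.0313]), array([-0.    ,  0.    ,  0.1389]))
```

Request:
{"fn": "arm_command", "kwargs": {"motion": [{"grip": 1, "dp": [-0.439, 0.415, -0.019], "dr": [0, 0, 0.139]}, {"grip": 1, "dp": [-0.439, 0.415, -0.019], "dr": [0, 0, 0.139]}, {"grip": 1, "dp": [-0.439, 0.415, -0.019], "dr": [0, 0, 0.139]}, {"grip": 1, "dp": [-0.439, 0.415, -0.019], "dr": [0, 0, 0.139]}, {"grip": 1, "dp": [-0.439, 0.415, -0.019], "dr": [0, 0, 0.139]}, {"grip": 1, "dp": [-0.439, 0.415, -0.019], "dr": [0, 0, 0.139]}, {"grip": 1, "dp": [-0.439, 0.415, -0.019], "dr": [0, 0, 0.139]}, {"grip": 1, "dp": [-0.439, 0.415, -0.019], "dr": [0, 0, 0.139]}, {"grip": 1, "dp": [-0.439, 0.415, -0.019], "dr": [0, 0, 0.139]}, {"grip": 1, "dp": [-0.439, 0.415, -0.019], "dr": [0, 0, 0.139]}, {"grip": 1, "dp": [-0.526, 0.623, 0.031], "dr": [0, 0, 0.139]}, {"grip": 1, "dp": [-0.526, 0.623, 0.031], "dr": [0, 0, 0.139]}, {"grip": 1, "dp": [-0.526, 0.623, 0.031], "dr": [0, 0, 0.139]}, {"grip": 1, "dp": [-0.526, 0.623, 0.031], "dr": [0, 0, 0.139]}, {"grip": 1, "dp": [-0.526, 0.623, 0.031], "dr": [0, 0, 0.139]}, {"grip": 1, "dp": [-0.526, 0.623, 0.031], "dr": [0, 0, 0.139]}]}}

```text
time_s: 3.2
tool_pos: [0.5135, 0.1248, 0.2004]
ee_rot: [-0.0, -0.06, 0.998, -0.0]
force: [-0.3, -0.9, -0.4]
grip_width: 0.0852
gripper_force: 0.0
```

```bash
python3 - <<'E'
from h import *
p,r,s=pose();print(s["time_s"],p.round(4),r.as_matrix().round(3),np.round(s["joints"],3))
img,P,f,T=look("wrist");H=cv2.cvtColor(img,cv2.COLOR_BGR2HSV);cv2.imwrite("pics/w1.png",img)
red=((H[...,0]<8)|(H[...,0]>172))&(H[...,1]>130)&(H[...,2]>60)
def box(x0,x1,y0,y1):return (P[...,0]>x0)&(P[...,0]<x1)&(P[...,1]>y0)&(P[...,1]<y1)
b=box(.4,.62,.03,.2)
print("bar",rect(P,lab(b&(P[...,2]>.105)&(P[...,2]<.118))))
print("bar red",rect(P,lab(b&red&(P[...,2]>.07)&(P[...,2]<.118))))
print("head",rect(P,lab(b&(P[...,2]>.055)&(P[...,2]<.07))))
E
```

```text
3.2 [0.5135 0.1248 0.2004] [[-0.993 -0.119 -0.   ]
 [-0.119  0.993 -0.   ]
 [ 0.    -0.    -1.   ]] [ 0.61   0.141 -0.355  0.    -1.075 -2.061]
bar (array([515.4, 129. ]), array([78.8, 16. ]), 6.5, 2435, np.float64(0.1102))
bar red (array([515.3, 128.9]), array([78.8, 15.8]), 6.6, 2301, np.float64(0.1101))
head (array([515.9, 129.1]), array([83.8, 83.6]), 3.3, 6660, np.float64(0.0605))
```

View pics/w1.png

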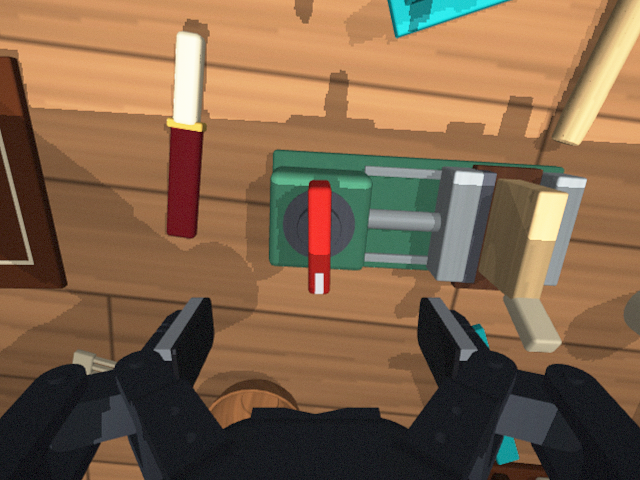

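The wrist view shows the bar at (319,237) on the green head at (320,220), with the stand at (530,230). It gives the knob axis as (0.5155, 0.129), with heights and sizes as specified. I'll descend and grip the bar.

Request:
{"fn": "arm_command", "kwargs": {"motion": [{"grip": 1, "dp": [-0.002, 0.004, 0.06], "dr": [0, 0, 0]}, {"grip": 1, "dp": [-0.002, 0.004, 0.1], "dr": [0, 0, 0]}, {"grip": 1, "dp": [-0.002, 0.004, 0.116], "dr": [0, 0, 0]}, {"grip": 1, "dp": [-0.002, 0.004, 0.116], "dr": [0, 0, 0]}, {"grip": 0, "dp": [-0.002, 0.004, 0.116], "dr": [0, 0, 0]}, {"grip": 0, "dp": [-0.002, 0.004, 0.116], "dr": [0, 0, 0]}, {"grip": 0, "dp": [-0.002, 0.004, 0.116], "dr": [0, 0, 0]}, {"grip": 0, "dp": [-0.002, 0.004, 0.116], "dr": [0, 0, 0]}, {"grip": 0, "dp": [-0.002, 0.004, 0.116], "dr": [0, 0, 0]}, {"grip": 0, "dp": [-0.002, 0.004, 0.116], "dr": [0, 0, 0]}], "force": 80}}

```text
time_s: 4.5
tool_pos: [0.5154, 0.1279, 0.0852]
ee_rot: [0.0, -0.059, 0.998, -0.001]
force: [1.1, -7.7, 6.9]
grip_width: 0.0147
gripper_force: 78.6
```

Request:
{"fn": "arm_command", "kwargs": {"motion": [{"grip": 0, "dp": [-0.002, 0.001, 0], "dr": [0, 0, -0.1]}, {"grip": 0, "dp": [-0.002, 0.001, 0], "dr": [0, 0, -0.2]}, {"grip": 0, "dp": [-0.002, 0.001, 0], "dr": [0, 0, -0.3]}, {"grip": 0, "dp": [-0.002, 0.001, 0], "dr": [0, 0, -0.4]}, {"grip": 0, "dp": [-0.002, 0.001, 0], "dr": [0, 0, -0.5]}, {"grip": 0, "dp": [-0.002, 0.001, 0], "dr": [0, 0, -0.55]}, {"grip": 0, "dp": [-0.002, 0.001, 0], "dr": [0, 0, -0.55]}], "force": 100}}

```text
time_s: 5.38
tool_pos: [0.5159, 0.1271, 0.0852]
ee_rot: [-0.002, -0.472, 0.881, -0.001]
force: [-0.8, -14.4, 12.1]
grip_width: 0.0141
gripper_force: 100.7
```

```bash
python3 - <<'E'
from h import *
p,r,s=pose();y=r.as_matrix()[:,1];print(np.degrees(np.arctan2(y[1],y[0])),np.round(s["torque"],2),np.round(s["force"],1),np.round(s["joints"],2))
img,P,f,T=look("wrist");cv2.imwrite("pics/w2.png",img)
E
```

```text
146.35411154760524 [-4.99  0.84 -0.  ] [ -0.8 -14.4  12.1] [ 0.61  0.27 -0.49  0.   -0.81 -1.2 ]
```

View pics/w2.png

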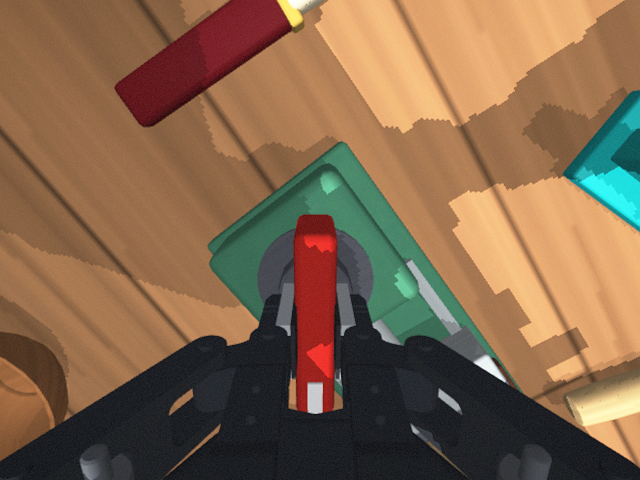

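The bar stays square in the pads at (316,310) and the knob has come through to about 0.92 rad, so it has broken loose. I'll ease the side load slightly and turn on.

Request:
{"fn": "arm_command", "kwargs": {"motion": [{"grip": 0, "dp": [0.002, -0.001, -0.001], "dr": [0, 0, -0.1]}, {"grip": 0, "dp": [0.002, -0.001, -0.001], "dr": [0, 0, -0.2]}, {"grip": 0, "dp": [0.002, -0.001, -0.001], "dr": [0, 0, -0.3]}, {"grip": 0, "dp": [0.002, -0.001, -0.001], "dr": [0, 0, -0.4]}, {"grip": 0, "dp": [0.002, -0.001, -0.001], "dr": [0, 0, -0.5]}, {"grip": 0, "dp": [0.002, -0.001, -0.001], "dr": [0, 0, -0.6]}, {"grip": 0, "dp": [0.002, -0.001, -0.001], "dr": [0, 0, -0.7]}, {"grip": 0, "dp": [0.002, -0.001, -0.001], "dr": [0, 0, -0.8]}, {"grip": 0, "dp": [0.002, -0.001, -0.001], "dr": [0, 0, -0.9]}, {"grip": 0, "dp": [0.002, -0.001, -0.001], "dr": [0, 0, -0.98]}, {"grip": 0, "dp": [0.002, -0.001, -0.001], "dr": [0, 0, -0.98]}]}}

```text
time_s: 6.8
tool_pos: [0.5175, 0.1271, 0.0853]
ee_rot: [0.0, 0.953, -0.304, 0.001]
force: [6.9, -6.2, -4.8]
grip_width: 0.0141
gripper_force: 98.3
```

```bash
python3 - <<'E'
from h import *
p,r,s=pose();y=r.as_matrix()[:,1];print(np.degrees(np.arctan2(y[1],y[0])),np.round(s["force"],1),np.round(s["joints"],2))
E
```

```text
-125.39123865234693 [ 6.9 -6.2 -4.8] [ 0.61  0.27 -0.49  0.   -0.81  0.34]
```

Request:
{"fn": "arm_command", "kwargs": {"motion": [{"grip": 0, "dp": [0, 0, 0], "dr": [0, 0, -0.08]}, {"grip": 0, "dp": [0, 0, 0], "dr": [0, 0, -0.16]}, {"grip": 0, "dp": [0, 0, 0], "dr": [0, 0, -0.16]}, {"grip": 0, "dp": [0, 0, 0], "dr": [0, 0, -0.16]}, {"grip": 1, "dp": [0, 0, 0], "dr": [0, 0, -0.16]}, {"grip": 1, "dp": [0, 0, 0], "dr": [0, 0, -0.16]}, {"grip": 1, "dp": [0, 0, 0], "dr": [0, 0, -0.16]}, {"grip": 1, "dp": [0, 0, 0], "dr": [0, 0, -0.16]}, {"grip": 1, "dp": [0, 0, 0], "dr": [0, 0, -0.16]}, {"grip": 1, "dp": [0, 0, -0.06], "dr": [0, 0, -0.16]}, {"grip": 1, "dp": [0, 0, -0.12], "dr": [0, 0, -0.16]}, {"grip": 1, "dp": [0, 0, -0.135], "dr": [0, 0, -0.16]}, {"grip": 1, "dp": [0, 0, -0.135], "dr": [0, 0, -0.16]}, {"grip": 1, "dp": [0, 0, -0.135], "dr": [0, 0, -0.16]}]}}

```text
time_s: 8.55
tool_pos: [0.5158, 0.1276, 0.2187]
ee_rot: [0.001, 0.983, -0.183, -0.001]
force: [0.3, 0.2, 0.8]
grip_width: 0.0853
gripper_force: 0.0
```

```bash
python3 - <<'E'
from h import *
p,r,s=pose();print(s["time_s"],p.round(4),np.round(s["joints"],2))
def bx(P,x0,x1,y0,y1):return (P[...,0]>x0)&(P[...,0]<x1)&(P[...,1]>y0)&(P[...,1]<y1)
for c in("wrist","top"):
    img,P,f,T=look(c);cv2.imwrite(f"pics/{c}3.png",img)
    H=cv2.cvtColor(img,cv2.COLOR_BGR2HSV)
    red=((H[...,0]<8)|(H[...,0]>172))&(H[...,1]>130)
    try: print(c,"bar",rect(P,lab(bx(P,.42,.62,.03,.2)&red&(P[...,2]>.1)&(P[...,2]<.12))))
    except Exception as e: print(e)
print(rel((.512,.235,.24),down(np.radians(273.3))))
E
```

```text
8.55 [0.5158 0.1276 0.2187] [ 0.61  0.13 -0.32 -0.   -1.12  0.59]
wrist bar (array([515.8, 128.7]), array([15.8, 79.9]), 69.4, 1959, np.float64(0.1099))
attempt to get argmax of an empty sequence
(array([-0.0424, -0.0987, -0.0216]), array([ 0.0012,  0.0015, -0.2713]))
```

The bar now lies at 159.4° against the vice's 3.3°, so the knob is at 2.72 rad and the vice is wide open. Next is the stand.

Request:
{"fn": "arm_command", "kwargs": {"motion": [{"grip": 1, "dp": [-0.042, -0.099, -0.022], "dr": [0, 0, -0.271]}, {"grip": 1, "dp": [-0.042, -0.099, -0.022], "dr": [0, 0, -0.271]}, {"grip": 1, "dp": [-0.042, -0.099, -0.022], "dr": [0, 0, -0.271]}, {"grip": 1, "dp": [-0.042, -0.099, -0.022], "dr": [0, 0, -0.271]}, {"grip": 1, "dp": [-0.042, -0.099, -0.022], "dr": [0, 0, -0.271]}, {"grip": 1, "dp": [-0.042, -0.099, -0.022], "dr": [0, 0, -0.271]}]}}

```text
time_s: 9.4
tool_pos: [0.5132, 0.2349, 0.242]
ee_rot: [0.0, 1.0, 0.028, -0.0]
force: [0.7, -0.2, -0.3]
grip_width: 0.0852
gripper_force: 0.0
```

```bash
python3 - <<'E'
from h import *
p,r,s=pose();print(s["time_s"],p.round(4),np.round(s["joints"],2))
def bx(x0,x1,y0,y1):return (P[...,0]>x0)&(P[...,0]<x1)&(P[...,1]>y0)&(P[...,1]<y1)
img,P,f,T=look("wrist");cv2.imwrite("pics/w4.png",img)
b=bx(.42,.62,.24,.34);z=P[...,2]
print("web top",rect(P,lab(b&(z>.086)&(z<.096))))
print("web+horn",rect(P,lab(b&(z>.07)&(z<.135))))
print("jaw tops",[rect(P,lab(bx(.42,.62,a,c)&(z>.046)&(z<.056))) for a,c in((.15,.275),(.3,.4))])
print("foot",rect(P,lab(bx(.42,.62,.2,.34)&(z>.022)&(z<.034))))
E
```

```text
9.4 [0.5132 0.2349 0.242 ] [ 0.78  0.17 -0.22  0.   -1.18  0.85]
web top (array([512.6, 296.2]), array([98.7, 22.5]), 3.4, 2544, np.float64(0.0921))
web+horn (array([520.2, 296.6]), array([113.9,  22.6]), 3.5, 3943, np.float64(0.0924))
jaw tops [(array([509.3, 234.2]), array([100.1,  35. ]), 3.4, 3616, np.float64(0.0512)), (array([503.3, 338.4]), array([98.7, 25.4]), 3.4, 2493, np.float64(0.0482))]
foot (array([513.4, 283.9]), array([119.5,  36.2]), 3.8, 2564, np.float64(0.0282))
```

View pics/w4.png

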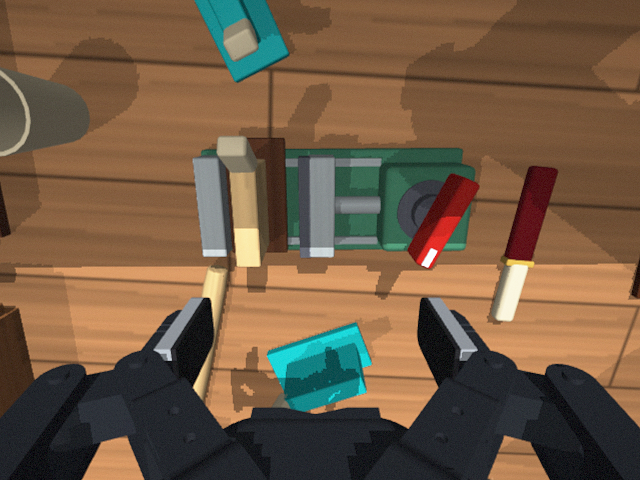

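The wrist view shows the stand free at (250,200), with the moving jaw at (317,205) well clear of the foot. The turquoise look-alikes at (240,40) and (320,365) are separate. I'll grasp the web.

Request:
{"fn": "arm_command", "kwargs": {"motion": [{"grip": 1, "dp": [-0.007, -0.06, 0.02], "dr": [0, 0, 0]}, {"grip": 1, "dp": [-0.007, -0.06, 0.06], "dr": [0, 0, 0]}, {"grip": 1, "dp": [-0.007, -0.06, 0.12], "dr": [0, 0, 0]}, {"grip": 1, "dp": [-0.007, -0.06, 0.165], "dr": [0, 0, 0]}, {"grip": 1, "dp": [-0.007, -0.06, 0.182], "dr": [0, 0, 0]}, {"grip": 1, "dp": [-0.007, -0.06, 0.182], "dr": [0, 0, 0]}, {"grip": 0, "dp": [-0.007, -0.06, 0.182], "dr": [0, 0, 0]}, {"grip": 0, "dp": [-0.007, -0.06, 0.182], "dr": [0, 0, 0]}, {"grip": 0, "dp": [-0.007, -0.06, 0.182], "dr": [0, 0, 0]}, {"grip": 0, "dp": [-0.007, -0.06, 0.182], "dr": [0, 0, 0]}, {"grip": 0, "dp": [-0.007, -0.06, 0.182], "dr": [0, 0, 0]}, {"grip": 0, "dp": [-0.007, -0.06, 0.182], "dr": [0, 0, 0]}], "force": 60}}

```text
time_s: 10.95
tool_pos: [0.5031, 0.2952, 0.0612]
ee_rot: [-0.0, 1.0, 0.029, 0.0]
force: [-1.9, -1.9, 7.1]
grip_width: 0.0211
gripper_force: 59.2
```

Request:
{"fn": "arm_command", "kwargs": {"motion": [{"grip": 0, "dp": [0, 0.004, -0.003], "dr": [0, 0, 0]}, {"grip": 0, "dp": [0, 0.006, -0.02], "dr": [0, 0, 0]}, {"grip": 0, "dp": [0, 0.006, -0.06], "dr": [0, 0, 0]}, {"grip": 0, "dp": [0, 0.006, -0.11], "dr": [0, 0, 0]}, {"grip": 0, "dp": [0, 0.006, -0.14], "dr": [0, 0, 0]}, {"grip": 0, "dp": [0, 0.006, -0.14], "dr": [0, 0, 0]}]}}

```text
time_s: 11.7
tool_pos: [0.5042, 0.2898, 0.2041]
ee_rot: [-0.002, 1.0, 0.029, 0.002]
force: [-0.6, -0.4, -3.2]
grip_width: 0.0211
gripper_force: 59.4
```

```bash
python3 - <<'E'
from h import *
p,r,s=pose();print(s["time_s"],p.round(4),np.round(s["joints"],2),s["grip_width"],np.round(s["force"],1))
def bx(x0,x1,y0,y1):return (P[...,0]>x0)&(P[...,0]<x1)&(P[...,1]>y0)&(P[...,1]<y1)
img,P,f,T=look("wrist")
z=P[...,2];print("foot",rect(P,lab(bx(.38,.65,.2,.4)&(z>.145)&(z<.18))))
img,P,f,T=look("top");H=cv2.cvtColor(img,cv2.COLOR_BGR2HSV);w=bx(.4,.66,-.32,-.1)
print("outline",rect(P,lab(w&(H[...,2]>160)&(H[...,1]<90))))
c=np.radians(6.8);t=np.array([.531,-.2115])-.010*np.array([np.cos(c),np.sin(c)])
for z in(.2,.06): print(t,rel((*t,z),down(np.radians(276.8))))
E
```

```text
11.7 [0.5042 0.2898 0.2041] [ 0.86  0.22 -0.24  0.   -1.1   0.77] 0.02109272243858665 [-0.6 -0.4 -3.2]
foot (array([532.7, 268.9]), array([84.1, 13.4]), 3.2, 3043, np.float64(0.1711))
outline (array([ 543.1, -210.3]), array([140.5,  95.1]), 6.7, 181, np.float64(0.0096))
[ 0.52107034 -0.21268404] (array([-1.010e-02,  5.016e-01,  2.000e-04]), array([-0.0004,  0.0001, -0.0394]))
[ 0.52107034 -0.21268404] (array([-0.01  ,  0.5016,  0.1402]), array([-0.0004,  0.0001, -0.0394]))
```

Request:
{"fn": "arm_command", "kwargs": {"motion": [{"grip": 0, "dp": [-0.002, 0.05, 0], "dr": [0, 0, 0]}, {"grip": 0, "dp": [-0.004, 0.1, 0], "dr": [0, 0, 0]}, {"grip": 0, "dp": [-0.004, 0.15, 0], "dr": [0, 0, -0.02]}, {"grip": 0, "dp": [-0.006, 0.2, 0], "dr": [0, 0, -0.039]}, {"grip": 0, "dp": [-0.007, 0.25, 0], "dr": [0, 0, -0.039]}, {"grip": 0, "dp": [-0.008, 0.3, 0], "dr": [0, 0, -0.039]}, {"grip": 0, "dp": [-0.009, 0.35, 0], "dr": [0, 0, -0.039]}, {"grip": 0, "dp": [-0.01, 0.4, 0], "dr": [0, 0, -0.039]}, {"grip": 0, "dp": [-0.01, 0.45, 0], "dr": [0, 0, -0.039]}, {"grip": 0, "dp": [-0.01, 0.48, 0], "dr": [0, 0, -0.039]}, {"grip": 0, "dp": [-0.01, 0.502, 0], "dr": [0, 0, -0.039]}, {"grip": 0, "dp": [-0.01, 0.502, 0.04], "dr": [0, 0, -0.039]}, {"grip": 0, "dp": [-0.01, 0.502, 0.08], "dr": [0, 0, -0.039]}, {"grip": 0, "dp": [-0.01, 0.502, 0.11], "dr": [0, 0, -0.039]}, {"grip": 0, "dp": [-0.01, 0.502, 0.13], "dr": [0, 0, -0.039]}, {"grip": 0, "dp": [-0.01, 0.502, 0.13], "dr": [0, 0, -0.039]}, {"grip": 0, "dp": [-0.01, 0.502, 0.13], "dr": [0, 0, -0.039]}]}}

```text
time_s: 13.92
tool_pos: [0.5219, -0.2129, 0.0705]
ee_rot: [0.0, 0.998, 0.059, -0.0]
force: [0.1, 0.4, -2.1]
grip_width: 0.0209
gripper_force: 59.7
```

```bash
python3 - <<'E'
from h import *
p,r,s=pose();print(s["time_s"],p.round(4),np.round(s["joints"],2),s["grip_width"],np.round(s["force"],1),r.as_matrix().round(3))
img,P,f,T=look("wrist");cv2.imwrite("pics/w5.png",img)
E
```

```text
13.925 [ 0.5219 -0.2129  0.0705] [-0.04  0.33 -0.44  0.   -0.8   1.73] 0.020932379188984676 [ 0.1  0.4 -2.1] [[ 0.993  0.118 -0.   ]
 [ 0.118 -0.993 -0.   ]
 [-0.     0.    -1.   ]]
```

View pics/w5.png

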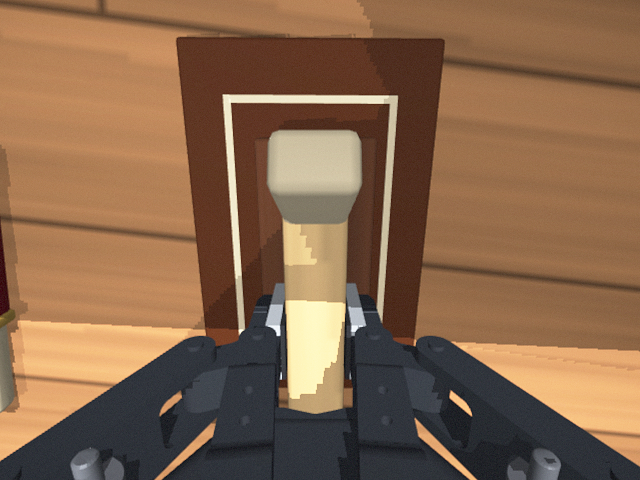

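The stand is level over the outline: outline edges at (230–395, 100) and the foot lies inside at (256–383, 140). I'll lower it gently to contact.

Request:
{"fn": "arm_command", "kwargs": {"motion": [{"grip": 0, "dp": [0, 0, 0.008], "dr": [0, 0, 0]}, {"grip": 0, "dp": [0, 0, 0.012], "dr": [0, 0, 0]}, {"grip": 0, "dp": [0, 0, 0.014], "dr": [0, 0, 0]}, {"grip": 0, "dp": [0, 0, 0.015], "dr": [0, 0, 0]}, {"grip": 0, "dp": [0, 0, 0.015], "dr": [0, 0, 0]}, {"grip": 0, "dp": [0, 0, 0.015], "dr": [0, 0, 0]}]}}

```text
time_s: 14.72
tool_pos: [0.5219, -0.2128, 0.0554]
ee_rot: [0.0, 0.998, 0.059, 0.0]
force: [0.5, -0.1, -3.1]
grip_width: 0.0211
gripper_force: 59.7
```

Request:
{"fn": "arm_command", "kwargs": {"motion": [{"grip": 0, "dp": [0, 0, 0.0005], "dr": [0, 0, 0]}, {"grip": 0, "dp": [0, 0, 0.001], "dr": [0, 0, 0]}, {"grip": 0, "dp": [0, 0, 0.001], "dr": [0, 0, 0]}, {"grip": 0, "dp": [0, 0, 0.001], "dr": [0, 0, 0]}]}}

```text
time_s: 15.22
tool_pos: [0.5219, -0.2129, 0.0552]
ee_rot: [0.0, 0.998, 0.059, 0.0]
force: [-3.2, 0.7, 6.6]
grip_width: 0.0209
gripper_force: 61.1
```

Contact shows as 6.6 N upward. I'll release, then rise.

Request:
{"fn": "arm_command", "kwargs": {"motion": [{"grip": 0.4, "dp": [0, 0, 0], "dr": [0, 0, 0]}, {"grip": 0.7, "dp": [0, 0, 0], "dr": [0, 0, 0]}, {"grip": 0.7, "dp": [0, 0, 0], "dr": [0, 0, 0]}, {"grip": 0.7, "dp": [0, 0, 0], "dr": [0, 0, 0]}, {"grip": 0.7, "dp": [0, 0, -0.04], "dr": [0, 0, 0]}, {"grip": 0.7, "dp": [0, 0, -0.08], "dr": [0, 0, 0]}, {"grip": 0, "dp": [0, 0, -0.1], "dr": [0, 0, 0]}, {"grip": 0, "dp": [0, 0, -0.1], "dr": [0, 0, 0]}, {"grip": 0, "dp": [0, 0, -0.1], "dr": [0, 0, 0]}, {"grip": 0, "dp": [0, 0, -0.1], "dr": [0, 0, 0]}, {"grip": 0, "dp": [0, 0, -0.1], "dr": [0, 0, 0]}], "force": 40}}

```text
time_s: 16.6
tool_pos: [0.5215, -0.2128, 0.1535]
ee_rot: [-0.0, 0.998, 0.059, -0.001]
force: [0.5, -0.2, 0.6]
grip_width: -0.0002
gripper_force: 0.0
```

```bash
python3 - <<'E'
from h import *
p,r,s=pose();print(s["time_s"],p.round(4),s["grip_width"],np.round(s["force"],1))
def bx(x0,x1,y0,y1):return (P[...,0]>x0)&(P[...,0]<x1)&(P[...,1]>y0)&(P[...,1]<y1)
img,P,f,T=look("wrist");cv2.imwrite("pics/w6.png",img);z=P[...,2];b=bx(.4,.66,-.3,-.12)
print("top",rect(P,lab(b&(z>.08)&(z<.092))));print("foot",rect(P,lab(b&(z>.017)&(z<.028))))
H=cv2.cvtColor(img,cv2.COLOR_BGR2HSV);print("outline",rect(P,b&(z<.014)&(H[...,2]>150)&(H[...,1]<90)))
E
```

```text
16.6 [ 0.5215 -0.2128  0.1535] -0.0001914032498735023 [ 0.5 -0.2  0.6]
top (array([ 529.8, -211. ]), array([81.3, 22.1]), 6.7, 3804, np.float64(0.0862))
foot (array([ 533.9, -233. ]), array([119.6,  15.9]), 6.8, 2760, np.float64(0.0222))
outline (array([ 529.9, -207.4]), array([164.8,  94.7]), 6.5, 2857, np.float64(0.0107))
```

View pics/w6.png

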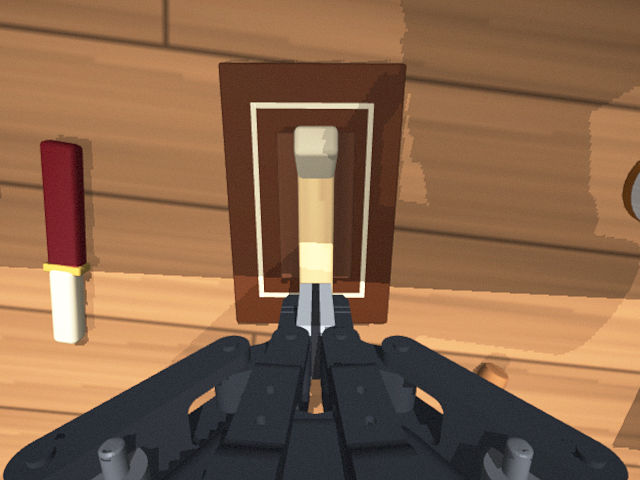

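The stand is upright with its foot (about 278–355, 130–280) wholly inside the outline (255–370, 105–295), with margins of at least 10 mm. Now the press check with the fingers shut.

Request:
{"fn": "arm_command", "kwargs": {"motion": [{"grip": 0, "dp": [0, 0, 0.04], "dr": [0, 0, 0]}, {"grip": 0, "dp": [0, 0, 0.06], "dr": [0, 0, 0]}, {"grip": 0, "dp": [0, 0, 0.066], "dr": [0, 0, 0]}, {"grip": 0, "dp": [0, 0, 0.067], "dr": [0, 0, 0]}, {"grip": 0, "dp": [0, 0, 0.0675], "dr": [0, 0, 0]}, {"grip": 0, "dp": [0, 0, 0.068], "dr": [0, 0, 0]}, {"grip": 0, "dp": [0, 0, 0.068], "dr": [0, 0, 0]}, {"grip": 0, "dp": [0, 0, 0.068], "dr": [0, 0, 0]}]}}

```text
time_s: 17.65
tool_pos: [0.5219, -0.2128, 0.0866]
ee_rot: [0.0, 0.998, 0.059, 0.0]
force: [0.4, -0.3, 0.4]
grip_width: 0.0003
gripper_force: 0.0
```

Request:
{"fn": "arm_command", "kwargs": {"motion": [{"grip": 0, "dp": [0, 0, 0.0005], "dr": [0, 0, 0]}, {"grip": 0, "dp": [0, 0, 0.001], "dr": [0, 0, 0]}, {"grip": 0, "dp": [0, 0, 0.001], "dr": [0, 0, 0]}, {"grip": 0, "dp": [0, 0, 0.001], "dr": [0, 0, 0]}]}}

```text
time_s: 18.15
tool_pos: [0.5219, -0.2128, 0.0861]
ee_rot: [0.0, 0.998, 0.059, 0.0]
force: [-2.7, 1.7, 7.8]
grip_width: -0.0002
gripper_force: 3.7
```

That is a light press of about 8 N with no movement. I'll hold briefly, then move clear.

Request:
{"fn": "arm_command", "kwargs": {"motion": [{"grip": 0, "dp": [0, 0, 0], "dr": [0, 0, 0]}, {"grip": 0, "dp": [0, 0, 0], "dr": [0, 0, 0]}, {"grip": 0, "dp": [0, 0, 0], "dr": [0, 0, 0]}, {"grip": 0, "dp": [0, 0, -0.02], "dr": [0, 0, 0]}, {"grip": 0, "dp": [0, 0, -0.07], "dr": [0, 0, 0]}, {"grip": 0, "dp": [0, 0, -0.13], "dr": [0, 0, 0]}, {"grip": 0, "dp": [0, 0, -0.17], "dr": [0, 0, 0]}, {"grip": 0, "dp": [0, 0.05, -0.17], "dr": [0, 0, 0]}, {"grip": 0, "dp": [0, 0.1, -0.17], "dr": [0, 0, 0]}, {"grip": 0, "dp": [0, 0.15, -0.17], "dr": [0, 0, 0]}, {"grip": 0, "dp": [0, 0.17, -0.17], "dr": [0, 0, 0]}, {"grip": 0, "dp": [0, 0.17, -0.17], "dr": [0, 0, 0]}, {"grip": 0, "dp": [0, 0.17, -0.17], "dr": [0, 0, 0]}]}}

```text
time_s: 19.77
tool_pos: [0.5419, -0.3808, 0.2552]
ee_rot: [-0.0, 0.998, 0.059, -0.0]
force: [-0.4, 1.1, 0.7]
grip_width: 0.0001
gripper_force: 0.0
```

```bash
python3 - <<'E'
from h import *
p,r,s=pose();print(s["time_s"],p.round(4),np.round(s["force"],1))
img,P,f,T=look("top");cv2.imwrite("pics/t9.png",img)
def bx(x0,x1,y0,y1):return (P[...,0]>x0)&(P[...,0]<x1)&(P[...,1]>y0)&(P[...,1]<y1)
z=P[...,2];print("web",rect(P,lab(bx(.4,.66,-.3,-.12)&(z>.07)&(z<.13))),"foot",rect(P,lab(bx(.4,.66,-.3,-.12)&(z>.016)&(z<.13))))
print("bar",rect(P,lab(bx(.42,.62,.03,.2)&(z>.1)&(z<.12))))
E
```

```text
19.775 [ 0.5419 -0.3808  0.2552] [-0.4  1.1  0.7]
web (array([ 547.9, -212. ]), array([97.8, 22. ]), 5.7, 230, np.float64(0.0935)) foot (array([ 534.3, -207. ]), array([ 58.4, 123.7]), 89.1, 586, np.float64(0.0266))
bar (array([517.1, 124.5]), array([16.1, 79.4]), 69.2, 238, np.float64(0.108))
```

View pics/t9.png

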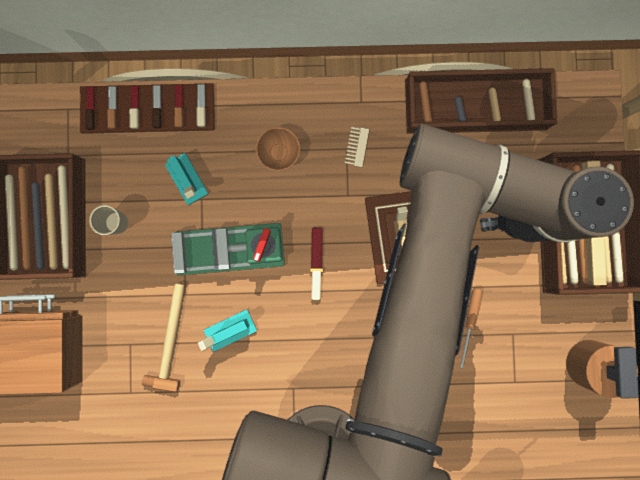

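The final view shows the stand on the board at (400,215), partly hidden by the arm. The vice is open with the bar at (262,245), and every other thing is where it started. I'm handing in.

```bash
python3 -c "
from cell import ctrl
print(ctrl.sign_off())"
```

```text
the job is handed in; nothing more can be done
None
```

The job is handed in: the knob broke loose and the vice is wide open (about 2.7 rad), and the stand is upright inside the outline, pressed at about 8 N without moving, with the arm clear and nothing else seen to have moved, at about 20 s.

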